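Clamp the flange in its fixture

TASK

Two cam-lever hold-down fixtures stand open on the assembly bench; a round flange sits in one of them. Flip the lever of the fixture that holds the flange over its high point until it snaps fully closed. Keep the flange seated where it is and leave the lever of the empty fixture open.

Things in the scene. Friction and masses are not known exactly. Their poses are not given: they have to be found in the camera images.
- fixture: Fixture holding the flange, fixed to the bench: dark steel plate 215 x 120 x 16 mm (x -155 to +60) with a steel post and two cheeks (102 mm high, 50 mm wide) carrying the cam lever. Origin on the bench below the lever's pivot; z up; pivot line 88 mm up, along y. Flange centre at x -85. A strap 28 mm wide overhangs the flange at 59 to 71 mm height. The lever closes towards +x, away from the flange.
- lever (a joint): Lever of that fixture, rad: 0 open, leaning 0.5 rad from upright over the flange; 0.5 upright; 1.9 closed, along +x, 0.17 above level. Flat bar 120 mm long from the pivot; black grip 26 wide (along y), 12 thick on its outer 80 mm. Starts at 0. A spring resists (about 0.6 N m, some 8 N at the grip) up to the high point at 1.6, then snaps it to 1.9, where it stays; let go earlier, it swings back.
- flange: Round turned aluminium flange, 90 mm diameter, 24 mm thick, with a 28 mm boss 6 mm high on top and six screw holes, 0.42 kg. It lies flat on the base plate between four low pins. Origin at the centre of its underside; z up.
- spare_lever (a joint): Angle in rad of the lever of the other fixture, which is the same but empty (0 = open, 1.9 = closed, starts at 0). To be left open.
Things that resemble listed ones, but are neither listed nor needed, are in the scene too. Leave any red look-alike of the fixture alone. Leave any yellow look-alike of the part that bears spare_lever alone.

How it is judged:
At the end, for the whole second after the job is handed in: The lever of the fixture with the flange is snapped closed (past 1.78 of 1.9 rad) and at rest, the flange is at rest within 10 mm of where it started, and the empty fixture's lever is still open (below 0.6 rad) (value of joint lever above 1.78 rad and velocity of joint lever below 0.1 rad/s and distance of flange from where it was at the start of the episode below 0.01 m and linear speed of flange below 0.02 m/s and value of joint spare_lever below 0.6 rad); the robot touches nothing.
It fails at once if the empty fixture's lever was thrown (value of joint spare_lever above 1 rad).
It fails at once if the flange was lifted or knocked out of its seat (distance of flange from where it was at the start of the episode above 0.02 m).
It also fails if it takes over 32 s, if anything falls off the work surface, if the arm or the gripper's body presses on something with over 40 N, if the wrist force passes 120 N, or if a joint passes its speed limit or range.

ROBOT

A 6-joint arm with a two-finger parallel gripper is mounted at the origin on the work surface. World frame = base frame: x ahead of the robot, y to its left, z up, the work surface at z = 0. Lengths are in m, angles in rad, forces in N, time in s.
With the tool pointing down it reaches from about 0.325 to 0.85 m from the base axis. Payload 4.4 kg.
Tool frame: the origin (TCP) lies between the finger pads; the fingertips stand 19 mm ahead of it and the grasp point (between the pads) is the TCP; x points along the fingers, y is the direction in which the jaws open and shut, and the axes are right-handed (so a half turn about x gives the same grasp; the last joint's range is limited). The gripper opens to 94 mm and grips with 3 to 60 N. Pads are 16 mm wide; open, the fingers measure 119 mm over their backs; the gripper's body (75 mm by 177 mm) begins 78 mm behind the grasp point.
Start: joints at [1.103, 0.207, 1.542, -0, 1.393, -0.15], TCP at [0.179, 0.546, 0.224] pointing down, gripper open.
Joint ranges: [-2.73, 2.73], [-0.86, 2.22], [0.23, 2.46], [-1.11, 4.25], [0.08, 2.63], [-2.82, 2.82]. Speed limits (rad/s): [2.79, 2.79, 3.14, 3.14, 3.14, 3.14].

INTERFACE

Orientations are given as a unit quaternion [x, y, z, w].
In Python, from plant import readout, optics, bot, spotter gives the robot as it stands.
- The arm moves only by the tool step_arm, never from a script. Its argument "rows" is a list of rows, each a list of 7 numbers: the shift along the tool's x, y, z in units of 0.4 m (1.0 is 0.4 m), then the turn, a rotation vector about the tool's x, y, z in units of 90 degrees (1.0 is 90 degrees), then the gripper's target within -1 to 1 (fully open at 1, half-way at 0, shut at -1). A call has 1 to 12 rows; each row is the pose to reach, as a shift and turn from the pose commanded when the call began, along the tool's axes at that moment; what a row does not reach only later rows make up. A row lasts 1/8 s, in which the tool goes at most 62.5 mm and 10.7 degrees, less where a joint would pass 70% of its speed; a pose out of reach is approached as far as the arm can. A call with a number of a shift or a turn outside -1 to 1 is refused whole. A call with a gripper value outside its range is refused whole. The fingers move at their own pace and stop on an object; "squeeze" is the grip in N (left out, the last holds). Time passes only in rows, so rows that repeat a pose let the fingers close. It gives the time, the measured TCP pose, the force and the opening at its end, in the units of the state.
- readout.state(): the state, without advancing time (a new reading comes with each control period).
- optics.read_camera(name): name is "scene" or "side" or "wrist"; returns a dict with "pixels" (384x512x3 uint8, blue, green, red), "z_map" (384x512 float32, m along the optical axis (not along the pixel's ray), 0 where there is no reading), "fx", "fy", "cx", "cy" (pixels), "distortion" ([k1, k2, p1, p2, k3] as OpenCV has them; the pictures are not rectified), "eye" and "orientation" of the camera in the world; the wrist camera has in their place "mount" (4x4, takes a point from camera to tool coordinates, whose origin is the TCP and whose axes are the tool frame's). Camera axes: x right, y up, looking along -z (the intrinsics and any distortion apply to the point x, -y, -z); pixel columns grow to the right and rows downward; lengths in m; the calibration is good to about 2 mm. A picture is of the moment at which its call begins: read the wrist's pose just before it.
- bot.close_job(): hands the job in, once; it reports no verdict.
Trained networks look in a picture, given as the dict that the camera call returned (one of the last four; its "shot" number tells which), for a name from the list of things; names that differ only in an ending like _2 or _b are one class to them, and where a whole thing is asked for, a point or a joint stands for the part that bears it (a point fixed in the world has none). Each returns a list of dicts, best first, with "score" (0 to 1); they miss things now and then, are a little off and sometimes report something else, mostly with a low value. They report only what shows in the picture. A call takes as long as a camera call. They do not tell look-alikes from the thing itself.
- spotter.masks_of(picture, label): "mask" (384x512 bool, what is visible of it).
- spotter.pinpoint(picture, label): "point" ([x, y, z] in m, in the coordinates of the camera as it stood for that picture, good to about 4 mm: a listed point, or the origin of a listed thing).
The state is a dict: "t": time; "qpos": joint angles; "qd": joint speeds; "effort": joint torques, N m; "tool_pos": TCP position; "tcp_rot": TCP orientation; "force": force on the tool from outside, world axes, zero at the start; "wrist_torque": the same for the moment, N m; "opening": finger opening in m.
Only numpy, scipy, OpenCV 4.12 (cv2) and the standard library are available. Lean on these libraries where they do the work, as an engineer would, in place of code of your own. Each camera call takes 0.05 s, during which the arm holds its last target.

## Working session

There is one attempt and no reset: what is moved stays moved. The work goes in short steps, Python scripts to look and compute and a tool call to move; the robot and the scene stay as the last step left them, time stands still between calls to the robot, and variables do not carry over. Pictures are saved under pics/ and viewed, and the job is handed in when it is done.

Besides the shell and the picture viewer there is one more tool, called after "Request:" as name(argument=value, ...), one argument or row to a line, values as JSON. step_arm: Moves the arm, as the interface text tells. Shifts and turns lie within -1 to 1; 1 stands for 0.4 m of shift or 90 degrees of turn. Its arguments: {"type":"object","properties":{"rows":{"type":"array"},"squeeze":{"type":"number"}},"required":["rows"]}

```bash
ls; mkdir -p pics; cat > h.py <<'E'
import numpy as np, cv2, pickle
from scipy.spatial.transform import Rotation as R
from plant import readout, optics, bot, spotter
def cam_T(p):
    T=np.eye(4)
    if 'mount' in p:
        s=readout.state() if 'st' not in p else p['st']
        W=np.eye(4);W[:3,:3]=R.from_quat(s['tcp_rot']).as_matrix();W[:3,3]=s['tool_pos']
        return W@np.array(p['mount'])
    o=np.array(p['orientation'])
    T[:3,:3]=R.from_quat(o).as_matrix() if o.size==4 else o.reshape(3,3)
    T[:3,3]=p['eye'];return T
def shot(n):
    st=readout.state();p=optics.read_camera(n);p['st']=st;return p
def px2w(p,uv,z=None):
    uv=np.array(uv,float).reshape(-1,1,2)
    K=np.array([[p['fx'],0,p['cx']],[0,p['fy'],p['cy']],[0,0,1]])
    n=cv2.undistortPoints(uv,K,np.array(p['distortion'],float)).reshape(-1,2)
    out=[]
    for (a,b),q in zip(n,uv[:,0]):
        d=p['z_map'][int(q[1]),int(q[0])] if z is None else z
        out.append([a*d,-b*d,-d])
    T=cam_T(p);return np.array(out)@T[:3,:3].T+T[:3,3]
def c2w(p,pt):
    T=cam_T(p);return T[:3,:3]@np.array(pt)+T[:3,3]
def cloud(p,mask=None):
    m=p['z_map']>0
    if mask is not None:m&=mask
    v,u=np.nonzero(m)
    K=np.array([[p['fx'],0,p['cx']],[0,p['fy'],p['cy']],[0,0,1]])
    n=cv2.undistortPoints(np.stack([u,v],1).astype(float).reshape(-1,1,2),K,np.array(p['distortion'],float)).reshape(-1,2)
    d=p['z_map'][v,u];T=cam_T(p)
    return np.stack([n[:,0]*d,-n[:,1]*d,-d],1)@T[:3,:3].T+T[:3,3],u,v
E
python3 - <<'E'
from h import *
print(readout.state())
for n in ['scene','side','wrist']:
    p=shot(n);cv2.imwrite(f'pics/{n}0.png',p['pixels']);pickle.dump({k:v for k,v in p.items()},open(n+'0.pkl','wb'))
    for l in ['fixture','flange','lever','spare_lever']:
        for r in spotter.pinpoint(p,l): print(n,l,round(r['score'],2),c2w(p,r['point']).round(3))
E
```

```text
pics
{'t': 0.0, 'qpos': array([ 1.10352698e+00,  2.07372780e-01,  1.54292078e+00, -2.94830338e-05,
        1.39350327e+00, -1.50469069e-01]), 'qd': array([ 3.55920799e-04, -2.66147221e-05, -5.68949734e-04,  2.16094458e-04,
        2.61205113e-03,  7.01528979e-04]), 'effort': array([-1.19056127e-03, -3.70887494e+01, -2.81411684e+01,  6.96545863e-02,
        3.63602524e-02, -2.07710586e-04]), 'tool_pos': array([0.17878795, 0.54570494, 0.22333332]), 'tcp_rot': array([ 0.11079059,  0.69848143, -0.11228166,  0.6980272 ]), 'force': array([ 0.83095143,  0.00849881, -0.01446727]), 'wrist_torque': array([-0.03488452,  0.04028141, -0.00489476]), 'opening': 0.09345959323251835}
scene fixture 0.77 [ 0.551 -0.164 -0.   ]
scene fixture 0.55 [ 0.837 -0.301 -0.001]
scene flange 0.57 [ 0.468 -0.185  0.019]Traceback (most recent call last):
  File "<stdin>", line 6, in <module>
ValueError: it knows: fixture, flange
```

```bash
python3 - <<'E'
from h import *
for n in ['scene','side','wrist']:
    p=shot(n);cv2.imwrite(f'pics/{n}0.png',p['pixels']);pickle.dump({k:v for k,v in p.items()},open(n+'0.pkl','wb'))
    for l in ['fixture','flange']:
        for r in spotter.pinpoint(p,l): print(n,l,round(r['score'],2),c2w(p,r['point']).round(3))
E
```

```text
scene fixture 0.69 [ 0.547 -0.165  0.   ]
scene fixture 0.59 [ 0.836 -0.298 -0.003]
scene flange 0.92 [ 0.464 -0.185  0.02 ]
side fixture 0.92 [ 0.548 -0.164  0.002]
side fixture 0.65 [ 0.836 -0.306 -0.002]
side flange 0.84 [ 0.466 -0.185  0.019]
```

View pics/scene0.png

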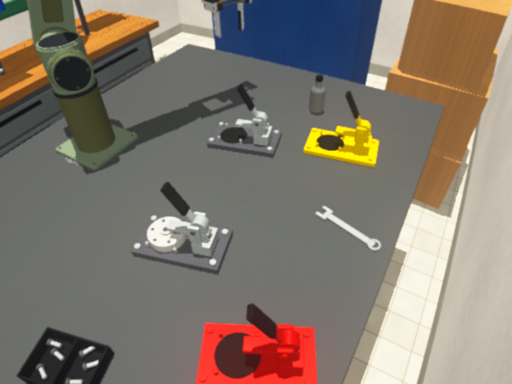

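View pics/side0.png

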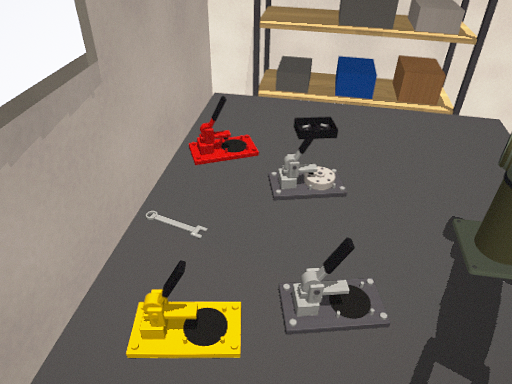

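The scene image offers four candidates for the target:
- Grey fixture with flange: scene (185,240), side (305,180).
- Empty grey fixture: scene (245,135), side (330,300).
- Yellow look-alike: scene (342,145), side (185,325).
- Red look-alike: scene (258,350), side (225,145).

I choose the grey one with the flange. Next I check it in a close crop and measure it.

```bash
python3 - <<'E'
from h import *
a=pickle.load(open('scene0.pkl','rb'));b=pickle.load(open('side0.pkl','rb'))
ca=cv2.resize(a['pixels'][175:280,120:245],None,fx=3.2,fy=3.2,interpolation=2);cb=cv2.resize(b['pixels'][125:205,260:355],None,fx=4.2,fy=4.2,interpolation=2)
h=min(ca.shape[0],cb.shape[0]);cv2.imwrite('pics/crop.png',np.hstack([ca[:h],cb[:h]]))
P=[]
for n,p in (('scene',a),('side',b)):
    c,u,v=cloud(p)
    m=(np.hypot(c[:,0]-.52,c[:,1]+.17)<.2)
    q=c[m];P.append(q)
    pl=q[(q[:,2]>.010)&(q[:,2]<.022)]
    print(n,len(pl),cv2.minAreaRect(pl[:,:2].astype(np.float32)), 'flangetop',np.median(q[(q[:,2]>.034)&(q[:,2]<.046)][:,2]))
    hi=q[q[:,2]>.115]
    print(' grip',len(hi),hi.mean(0).round(3),hi[:,2].max().round(3)); top=hi[hi[:,2]>hi[:,2].max()-.012];print(top.mean(0).round(3))
    col=hi; d=np.linalg.svd(hi-hi.mean(0))[2][0];d*=np.sign(d[2]);print(' dir',d.round(3),'tilt',np.arccos(d[2]))
q=np.vstack(P);pl=q[(q[:,2]>.010)&(q[:,2]<.022)]
print(cv2.minAreaRect(pl[:,:2].astype(np.float32)))
E
```

```text
scene 1770 ((0.5033332109451294, -0.17745724320411682), (0.21652860939502716, 0.12256480008363724), 16.232236862182617) flangetop 0.040757631756050405
 grip 485 [ 0.517 -0.177  0.161] 0.198
[ 0.499 -0.182  0.192]
 dir [-0.47  -0.14   0.871] tilt 0.5130182456829975
side 968 ((0.5015174150466919, -0.17853611707687378), (0.21313363313674927, 0.12629945576190948), 16.142587661743164) flangetop 0.04006198011755174
 grip 225 [ 0.512 -0.17   0.159] 0.197
[ 0.497 -0.175  0.191]
 dir [-0.429 -0.138  0.893] tilt 0.4669155035575343
((0.5030396580696106, -0.17776939272880554), (0.21700140833854675, 0.12615498900413513), 15.866339683532715)
```

View pics/crop.png

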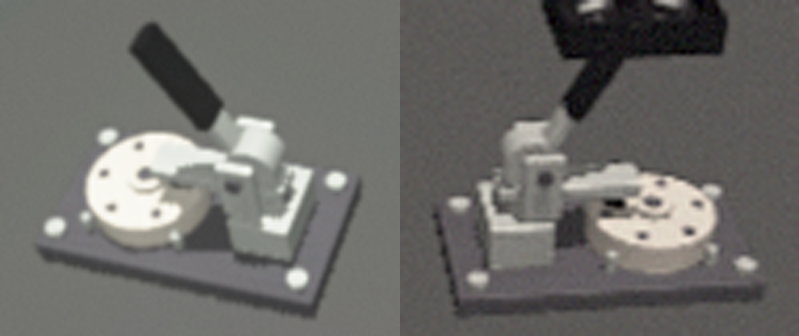

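The crop shows the grey steel fixture with the flange under its strap and the lever open. It is neither red nor yellow. Plate size, flange height (0.040) and lever tilt (~0.5) agree with the description. Next I work out the waypoints.

```bash
cat > w.py <<'E'
from h import *
s=readout.state();T0=R.from_quat(s['tcp_rot']).as_matrix();p0=s['tool_pos']
th=np.radians(16.0);ex=np.array([np.cos(th),np.sin(th),0]);ey=np.array([-np.sin(th),np.cos(th),0]);ez=np.array([0,0,1.])
PIV=np.array([.549,-.165,.088])
def loc(p): d=np.array(p)-PIV;return np.array([d@ex,d@ey,d[2]])
def w(x,z,y=0): return PIV+x*ex+y*ey+(z-.088)*ez   # tcp at local x, abs z
def row(p): return (T0.T@(np.array(p)-p0)/.4).round(4)
E
python3 - <<'E'
from w import *
print(T0.round(3))
p=pickle.load(open('side0.pkl','rb'))
print(px2w(p,[(318,268),(335,305),(160,325),(225,145),(170,300)]).round(3))
c,u,v=cloud(p);m=(c[:,2]>.1)&(abs(c[:,1])<.7)&(c[:,0]>.15);print(c[m].min(0),c[m].max(0))
for s_ in (1,-1):
    D=np.stack([-ez,s_*ey,np.cross(-ez,s_*ey)],1);print(s_,(R.from_matrix(T0.T@D).as_rotvec()/(np.pi/2)).round(4))
print(row(w(-.12,.25)),row(w(-.12,.18)))
E
```

```text
[[ 0.     0.312  0.95 ]
 [ 0.     0.95  -0.312]
 [-1.     0.    -0.   ]]
[[ 0.457  0.234  0.1  ]
 [ 0.41   0.255  0.017]
 [ 0.739  0.389  0.054]
 [ 0.788 -0.338  0.015]
 [ 0.76   0.292 -0.002]]
[ 0.40224198 -0.69987846  0.10002209] [1.23971586 0.39264679 0.51256733]
1 [-0.3795  0.     -0.    ]
-1 [ 1.6205 -0.     -0.    ]
[-0.0639 -1.5703  1.1844] [ 0.1111 -1.5703  1.1844]
```

Request:
step_arm(
  rows=[
    [-0.15, 0, 0, 0, 0, 0, -1],
    [-0.15, -0.4, 0.3, -0.1, 0, 0, -1],
    [-0.15, -0.8, 0.6, -0.2, 0, 0, -1],
    [-0.15, -0.8, 0.6, -0.38, 0, 0, -1],
    [-0.15, -0.8, 0.6, -0.38, 0, 0, -1],
    [-0.15, -0.8, 0.6, -0.38, 0, 0, -1],
    [-0.15, -0.8, 0.6, -0.38, 0, 0, -1],
    [-0.15, -0.8, 0.6, -0.38, 0, 0, -1],
    [-0.15, -0.8, 0.6, -0.38, 0, 0, -1],
  ],
)

```text
t: 1.72
tool_pos: [0.3081, 0.1662, 0.2847]
tcp_rot: [-0.097, 0.7, 0.097, 0.701]
force: [0.4, -0.4, 0.5]
opening: 0.0076
```

```bash
python3 - <<'E'
from w import *
s=readout.state();print(s['t'],p0,s['force'],s['opening']);print(T0.round(3))
print(row(w(-.12,.25)),row(w(-.12,.18)))
D=np.stack([-ez,ey,np.cross(-ez,ey)],1);print((R.from_matrix(T0.T@D).as_rotvec()/(np.pi/2)).round(4))
E
```

```text
1.725 [0.30805808 0.16617212 0.28471723] [ 0.43153799 -0.38590578  0.52790303] 0.007645610402733857
[[ 0.001 -0.272  0.962]
 [ 0.     0.962  0.272]
 [-1.     0.     0.001]]
[ 0.0868 -0.9617  0.0547] [ 0.2618 -0.9617  0.0545]
[-0.0026  0.0006 -0.    ]
```

Request:
step_arm(
  rows=[
    [0, -0.96, 0.05, 0, 0, 0, -1],
    [0, -0.96, 0.05, 0, 0, 0, -1],
    [0, -0.96, 0.05, 0, 0, 0, -1],
    [0, -0.96, 0.05, 0, 0, 0, -1],
    [0, -0.96, 0.05, 0, 0, 0, -1],
    [0, -0.96, 0.05, 0, 0, 0, -1],
    [0, -0.96, 0.05, 0, 0, 0, -1],
    [0.1, -0.96, 0.05, 0, 0, 0, -1],
    [0.25, -0.96, 0.05, 0, 0, 0, -1],
    [0.25, -0.96, 0.05, 0, 0, 0, -1],
  ],
)

```text
t: 2.98
tool_pos: [0.4295, -0.1914, 0.1797]
tcp_rot: [-0.096, 0.703, 0.103, 0.697]
force: [-0.2, 1.0, 0.7]
opening: 0.0002
```

```bash
python3 - <<'E'
from w import *
s=readout.state();print(s['t'],p0,loc(p0),s['force'],s['opening'])
a=shot('scene');b=shot('side')
cv2.imwrite('pics/pre.png',np.hstack([cv2.resize(a['pixels'][130:290,110:250],(400,457)),cv2.resize(b['pixels'][60:220,230:370],(400,457))]))
c=cloud(a)[0]
# path: TIP contact point follows lever back face
for th_ in np.arange(0.3,2.0,.2):
    f=th_-.5
    r=.085
    # contact on back/top face of bar: normal away from push
    n=np.array([-np.cos(f),np.sin(f)]);d=np.array([np.sin(f),np.cos(f)])
    cp=r*d+.006*n
    tcp=np.array([cp[0]-.008*(np.cos(f)),.088+cp[1]+.019])  # tip front edge -> centre
    print(round(th_,2),tcp.round(3),row(w(*tcp)))
E
```

```text
2.975 [ 0.4294503  -0.191404    0.17967204] [-0.12219648  0.00757121  0.09167204] [-0.18348115  1.00754773  0.70277126] 0.00016227376982102425
0.3 [-0.031  0.189] [-0.0255 -0.0194  0.2287]
0.5 [-0.014  0.192] [-0.0331 -0.0194  0.2702]
0.7 [0.003 0.191] [-0.0321 -0.0195  0.3131]
0.9 [0.02  0.188] [-0.0228 -0.0198  0.3558]
1.1 [0.036 0.181] [-0.0054 -0.0201  0.3965]
1.3 [0.051 0.171] [ 0.0194 -0.0204  0.4336]
1.5 [0.064 0.158] [ 0.0505 -0.0209  0.4657]
1.7 [0.074 0.143] [ 0.0868 -0.0213  0.4915]
1.9 [0.081 0.127] [ 0.1267 -0.0218  0.5099]
```

View pics/pre.png

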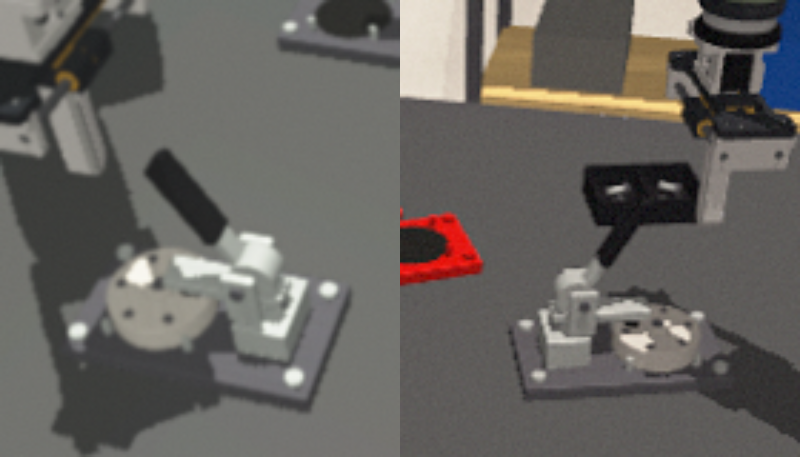

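The picture shows the closed fingers left of and behind the lever's grip, level with its tip. The tip is at left panel (170,160) and right panel (635,225). I start the push.

Request:
step_arm(
  rows=[
    [0, -0.02, 0.08, 0, 0, 0, -1],
    [0, -0.02, 0.14, 0, 0, 0, -1],
    [-0.01, -0.02, 0.18, 0, 0, 0, -1],
    [-0.02, -0.02, 0.21, 0, 0, 0, -1],
    [-0.025, -0.02, 0.24, 0, 0, 0, -1],
    [-0.03, -0.02, 0.27, 0, 0, 0, -1],
    [-0.03, -0.02, 0.3, 0, 0, 0, -1],
    [-0.03, -0.02, 0.32, 0, 0, 0, -1],
  ],
)

```text
t: 4.08
tool_pos: [0.5572, -0.1688, 0.1955]
tcp_rot: [-0.099, 0.702, 0.098, 0.699]
force: [-5.0, -5.3, -1.4]
opening: 0.0002
```

```bash
python3 - <<'E'
from w import *
s=readout.state();print(s['t'],p0,loc(p0),s['force'],s['opening'])
a=shot('scene');b=shot('side')
cv2.imwrite('pics/mid.png',np.hstack([cv2.resize(a['pixels'][130:290,110:250],(400,457)),cv2.resize(b['pixels'][60:220,230:370],(400,457))]))
for th_ in np.arange(0.7,2.0,.2):
    f=th_-.5
    cp=np.array([np.sin(f),np.cos(f)])*.085+.006*np.array([-np.cos(f),np.sin(f)])
    print(round(th_,2),row(w(cp[0]-.008,.088+cp[1]+.019)))
E
```

```text
4.075 [ 0.55720932 -0.1688266   0.19554614] [ 0.00683655 -0.00594116  0.10754614] [-5.02621956 -5.33574502 -1.40512456] 0.0002450059644451668
0.7 [ 0.0102  0.0149 -0.0095]
0.9 [0.0197 0.0148 0.0319]
1.1 [0.0372 0.0148 0.0707]
1.3 [0.0621 0.0148 0.1052]
1.5 [0.0934 0.0148 0.134 ]
1.7 [0.1298 0.0148 0.1561]
1.9 [0.1698 0.0148 0.1705]
```

View pics/mid.png

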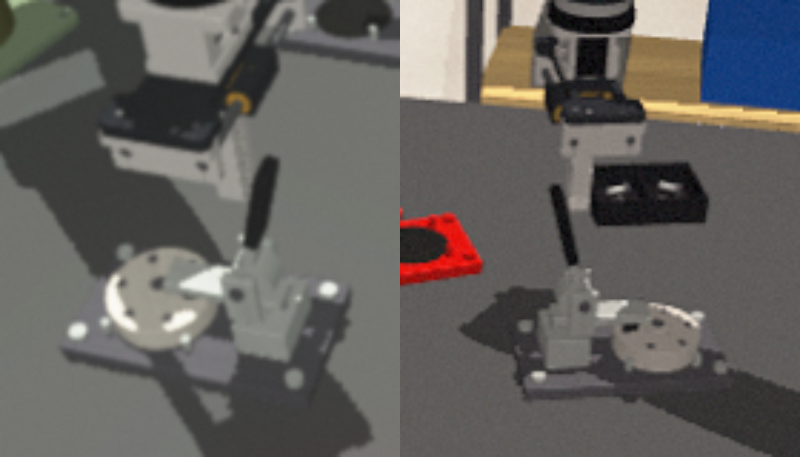

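The lever is pushed past upright (tip at left panel (268,160), right panel (555,190)), with the fingers touching its back face. I continue along the arc.

Request:
step_arm(
  rows=[
    [0.01, 0.01, 0.03, 0, 0, 0, -1],
    [0.02, 0.015, 0.05, 0, 0, 0, -1],
    [0.03, 0.015, 0.07, 0, 0, 0, -1],
    [0.045, 0.015, 0.09, 0, 0, 0, -1],
    [0.06, 0.015, 0.11, 0, 0, 0, -1],
    [0.08, 0.015, 0.13, 0, 0, 0, -1],
    [0.1, 0.015, 0.145, 0, 0, 0, -1],
    [0.12, 0.015, 0.155, 0, 0, 0, -1],
    [0.135, 0.015, 0.165, 0, 0, 0, -1],
    [0.15, 0.015, 0.17, 0, 0, 0, -1],
  ],
)

```text
t: 5.42
tool_pos: [0.622, -0.1432, 0.1358]
tcp_rot: [-0.099, 0.7, 0.099, 0.7]
force: [-0.2, -0.5, -0.0]
opening: 0.0004
```

```bash
python3 - <<'E'
from w import *
s=readout.state();print(s['t'],p0,loc(p0),s['force'],s['opening'])
a=shot('scene');b=shot('side')
cv2.imwrite('pics/late.png',np.hstack([cv2.resize(a['pixels'][130:290,110:250],(400,457)),cv2.resize(b['pixels'][60:220,230:370],(400,457))]))
E
```

```text
5.425 [ 0.62204384 -0.14318001  0.13582482] [0.07622865 0.00084111 0.04782482] [-0.22499701 -0.52027767 -0.01776487] 0.0003705146235103427
```

View pics/late.png

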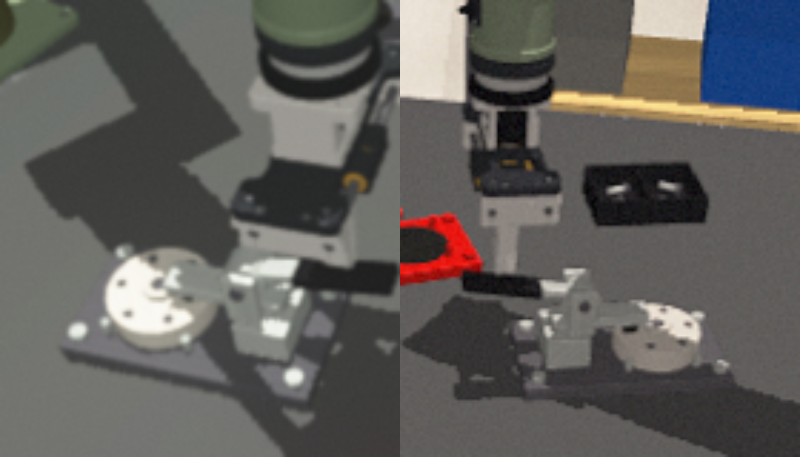

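The lever lies almost level along +x (right panel (460-545,285)). Contact force is about zero, so it has snapped. I retreat upward.

Request:
step_arm(
  rows=[
    [-0.06, 0, 0, 0, 0, 0, -1],
    [-0.2, 0, 0, 0, 0, 0, -1],
    [-0.35, 0, 0, 0, 0, 0, -1],
    [-0.45, 0, 0, 0, 0, 0, -1],
    [-0.45, 0, 0, 0, 0, 0, -1],
    [-0.45, 0, 0, 0, 0, 0, -1],
  ],
)

```text
t: 6.28
tool_pos: [0.6212, -0.1435, 0.3153]
tcp_rot: [-0.098, 0.701, 0.099, 0.7]
force: [0.2, -0.1, -0.5]
opening: 0.0004
```

```bash
python3 - <<'E'
from w import *
s=readout.state();print(s['t'],p0,s['force'])
a=shot('scene');b=shot('side')
cv2.imwrite('pics/end.png',np.hstack([cv2.resize(a['pixels'],(400,300)),cv2.resize(b['pixels'],(400,300))]))
for n,p in (('scene',a),('side',b)):
    c=cloud(p)[0];L=(c-PIV)@np.stack([ex,ey,ez],1)
    m=(L[:,0]>.045)&(L[:,0]<.14)&(abs(L[:,1])<.016)&(L[:,2]>-.02)&(L[:,2]<.05)
    g=L[m];print(n,m.sum(),np.polyfit(g[:,0],g[:,2],1),'ang',.5+np.pi/2-np.arctan(np.polyfit(g[:,0],g[:,2],1)[0]),g[:,2].min(),g[:,2].max())
    for r in spotter.pinpoint(p,'flange'):print(n,r['score'],c2w(p,r['point']).round(3))
    m=(np.hypot(c[:,0]-.45,c[:,1]-.24)<.14)&(c[:,2]>.11)&(c[:,2]<.21)
    h=c[m]
    if len(h)>20:
        d=np.linalg.svd(h-h.mean(0),full_matrices=False)[2][0];print('spare tilt',np.arccos(abs(d[2])),h[:,2].max(),len(h))
E
```

```text
6.275 [ 0.62119443 -0.14352159  0.31527007] [ 0.23176039 -0.12355197 -0.53335864]
scene 397 [0.15904891 0.00702758] ang 1.913068553723532 0.005155169756825145 0.028082129427110497
scene 0.63 [ 0.465 -0.185  0.019]
spare tilt 0.5271762672760864 0.19126338261785436 196
side 188 [0.16457636 0.00502933] ang 1.9076821436744553 0.005947657040235116 0.0301304882314902
side 0.68 [ 0.467 -0.188  0.02 ]
spare tilt 0.5109206211958521 0.19599580846637288 559
```

View pics/end.png

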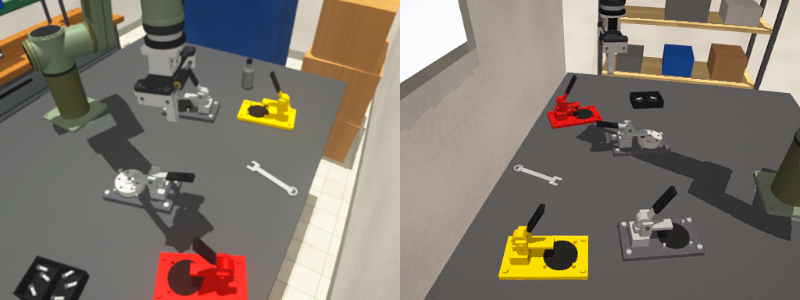

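The lever is closed (scene (180,176), measured at about 1.91 rad). The flange has not visibly moved, the spare lever is still open (side (662,200)), and the arm is clear of everything.

```bash
python3 -c "
from plant import bot;print(bot.close_job())"
```

```text
the job is handed in; nothing more can be done
None
```

I flipped the flange fixture's lever over its high point with the closed fingers until it snapped shut. I then lifted the arm clear and handed the job in; my last reading before that was at about 6.3 s of the 32 s allowed.

My last checks, from both the scene and side cameras:
- **Lever:** it measures about 1.91 rad in both views, against 1.9 for fully closed.
- **Flange:** it reads (0.465 to 0.467, -0.185 to -0.188). That is within about 3 mm of its start, which is inside the detector's error.
- **Spare lever:** it still tilts about 0.51 to 0.53 rad from upright, which is open.
- **Forces:** the highest reading I saw was about 7.5 N mid-push, read only at the end of each move. After the retreat it was near zero, with the arm touching nothing.

None of these checks failed or disagreed. I did not measure the lever's or flange's speed directly.

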